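# Fit the ring lamp on the telescopic stand and hold it up at the second stop

## Robot

A 7-joint arm with a two-finger parallel gripper is mounted at the origin on the work surface. World frame = base frame: x ahead of the robot, y to its left, z up, the work surface at z = 0. Lengths are in mm, angles in rad, forces in N, time in s.
With the tool pointing down it reaches from about 400 to 875 mm from the base axis. Payload 4.4 kg.
Tool frame: the origin (TCP) lies between the finger pads; the fingertips stand ctrl.finger_overhang ahead of it and the grasp point (between the pads) lies 11 mm behind it (ctrl.finger_overhang is the distance from the TCP to the fingertips, in mm); z points along the fingers, y is the direction in which the jaws open and shut (so a half turn about z gives the same grasp; the last joint's range is limited). The gripper opens to 85 mm and grips with 20 to 120 N. Pads are 22 mm wide; open, the fingers measure 114 mm over their backs; the gripper's body (76 mm by 85 mm) begins 54 mm behind the grasp point. The pads swing forward as they close: fully open they stand 13 mm farther back than shut.
Start: joints at [1.066, 0.628, 0.038, 1.517, -0.027, 0.996, -0.02], TCP at [276.183, -588.422, 239.313] pointing down, gripper open.
Joint ranges: [-3.06, 3.06], [-0.37, 2.12], [-1.25, 1.32], [0.18, 2.47], [-1.1, 4.24], [0.23, 1.98], [-2.94, 2.94]. Speed limits (rad/s): [2.57, 2.57, 3.14, 3.14, 3.14, 3.14, 3.14].

## Interface

Orientations are given as [roll, pitch, yaw] about the fixed x, y, z axes, in that order (R = Rz(yaw) Ry(pitch) Rx(roll)).
In Python, from cell import ctrl gives the robot as it stands. The module is installed in compiled form; this text tells all that it offers.
- The arm moves only by the tool step_arm, never from a script. Its argument "deltas" is a list that holds one entry, the list of rows, each a list of 7 numbers: the opening, from 0 (shut) to 1 (fully open), then the shift along the world's x, y, z in mm, then the turn, a rotation vector about the world's x, y, z in rad. In form: [[[grip, tx, ty, tz, rx, ry, rz], ...]]. A call has 1 to 10 rows; each row shifts and turns the commanded pose from where the row before left it; what a row does not reach is not made up. A row lasts 1/12 s, in which the tool goes at most 41.7 mm and 7.16 degrees, less where a joint would pass 70% of its speed; a pose out of reach is approached as far as the arm can. A call is refused whole if a number of a shift passes 41.7 or a number of a turn 0.125, either way. A call with a gripper value outside its range is refused whole. The fingers move at their own pace and stop on an object; the grip force is fixed at half the most. Time passes only in rows, so rows that do not move let the fingers close. It gives the time, the measured TCP pose, the force and the opening at its end, in the units of the state.
- ctrl.read_state(): the state, without advancing time (a new reading comes with each control period).
- ctrl.get_image(name): name is "scene" or "top" or "wrist"; returns (picture, depth): 480x640x3 uint8, red, green, blue; 480x640 float32, mm along the optical axis (not along the pixel's ray), 0 where there is no reading.
- ctrl.camera_info(name): a dict with "intrinsics" (3x3 intrinsics, pixels), "rvec" (rotation vector, rad) and "tvec" (3), from world to camera coordinates, as OpenCV has them. Camera axes: x right, y down, z forward; pixel columns grow to the right and rows downward; lengths in mm; the calibration is good to about 2 mm. A picture is of the moment at which its call begins: read the wrist's pose just before it. camera_info takes no time and is no camera call; for the wrist camera it gives the pose at the moment of the call.
- ctrl.finish_job(): hands the job in, once; it reports no verdict.
The state is a dict: "clock": time; "qpos": joint angles; "qd": joint speeds; "tau": joint torques, N m; "eef_pos": TCP position; "tool_rot": TCP orientation; "force": force on the tool from outside, world axes, zero at the start; "torque": the same for the moment, N m; "width": finger opening in mm.
Only numpy, scipy, OpenCV 4.12 (cv2) and the standard library are available. Lean on these libraries where they do the work, as an engineer would, in place of code of your own. Each camera call takes 0.05 s, during which the arm holds its last target.

## Task

Take the cordless ring lamp off its charging puck, slip it over the spigot on top of the lamp stand until it sits on the shoulder, without dropping it, and let go of it. Then squeeze the red release button of the stand's grip while the column is still down and, keeping it squeezed, pull the column up past its first stop to the second, at the top of its travel. Finish while still holding it there by the grip with the button in, lamp on top, so that I can tighten the clamp screw, and leave the other goods on the counter where they are.

Things in the scene. Friction and masses are not known exactly. Their poses are not given: they have to be found in the camera images.
- lamp_center (a point): Centre of the cordless ring lamp, a loose ring of 42 mm outside diameter and 22 mm height with a 20 mm hole right through; dark metal bottom, pale light band, orange rim on top; about 0.11 kg. This point lies on the hole's axis, 11 mm above its underside; z is the hole's axis, up. It starts lying on the charging puck.
- charger: White round charging puck, 31 mm in diameter and 10 mm high, fixed to the counter; the ring lamp lies centred on it and overhangs it all round. Origin at the centre of its underside.
- stand: Telescopic lamp stand, too heavy to move: grey round foot 148 mm in diameter (8 mm high at the rim, 26 mm at the tube), upright dark tube, black clamp collar 36 mm in diameter, its top 154 mm above the counter; a black clamp screw sticks out 40 mm from the axis along +x. Origin on the tube's axis at the counter; z up; the grip's long side lies along its y axis.
- grip_center (a point): Centre of the column's grip, a grey block 50 mm long along the stand's y, 30 mm wide, 34 mm high, 175 mm above the counter when down; rises with the column. The red button is in its -y end: over button and +y end it measures 58 mm, squeezed 52 mm, so jaws closing along y from above press it. Fitted, lamp and spigot stand 43 mm above this point, 42 mm wide. Axes as the stand's.
- shoulder (a point): On the axis, on the upper side of the shoulder disc (34 mm in diameter) on top of the grip, 21 mm above the grip's centre, 196 mm above the counter when the column is down. The lamp's underside comes to rest here. From it the steel spigot stands up 22 mm, 16 mm in diameter, its last 6 mm tapering to 8 mm. Rises with the column.
- column (a joint): Height of the sliding column in m: 0 down (as it starts), 0.055 first stop (yellow band on the tube just clear of the collar), 0.110 second stop, the hard end (red band clear). A lock pin holds it at each unless the button is in; button in, it slides with 2 N of friction (6 to 7 N lifts it with the lamp), passes the first stop freely, and sinks if not held.
- release (a joint): Travel of the red release button in m: 0 out, 0.006 fully in, moving along the stand's +y. A spring pushes it out with 3 to 6 N. The lock pin is clear of its hole from about 0.0042.
- button_face (a point): Centre of the outer face of the red release button, 33 mm from the grip's centre along the stand's -y when out, 27 mm when in.
- carton_large: Cardboard carton, 75 x 110 x 60 mm. Leave alone. Origin at the centre of its underside.
- carton_small: Small cardboard carton, 70 x 36 x 34 mm. Leave alone. Origin at the centre of its underside.
- oil_filter: Blue canister oil filter with a white band, 72 mm in diameter, 84 mm high. Leave alone. Origin at the centre of its underside.
- additive: Black bottle with a yellow cap, 50 mm in diameter, 125 mm high. Leave alone. Origin at the centre of its underside.
- bearing: Steel ball bearing lying flat, 52 mm in diameter, 15 mm high, with a 25 mm bore: not the lamp. Leave alone. Origin at the centre of its underside.
- spanner: Steel spanner, 160 mm long, lying flat. Leave alone. Origin at the middle of its underside, x along it.
- brake_pad: Brake pad lying flat, 44 x 116 mm, 16 mm high. Leave alone. Origin at the centre of its underside.
Things that resemble listed ones, but are neither listed nor needed, are in the scene too. Leave any pink look-alike of the stand alone.

How it is judged:
By the outcome, as a careful person would: the job done as asked, in the order asked, and still so for the second after the job is handed in, while the arm keeps its last pose, push and grip.
It also fails if it takes over 54 s, if anything falls off the work surface, if the arm or the gripper's body presses on something with over 40 N, if the wrist force passes 120 N, or if a joint passes its speed limit or range.

## Working session

There is one attempt and no reset: what is moved stays moved. The work goes in short steps, Python scripts to look and compute and a tool call to move; the robot and the scene stay as the last step left them, time stands still between calls to the robot, and variables do not carry over. Pictures are saved under pics/ and viewed, and the job is handed in when it is done.

Besides the shell and the picture viewer there is one more tool, called after "Request:" in YAML: its name, and indented under it one key for each argument. step_arm: Moves the arm, as the interface text tells. Its arguments: {"type":"object","properties":{"deltas":{"type":"array"}},"required":["deltas"]}

```bash
mkdir -p pics; cat > h.py <<'E'
import numpy as np, cv2
from cell import ctrl
def cam(n):
    i=ctrl.camera_info(n); K=np.array(i["intrinsics"],float); R=cv2.Rodrigues(np.array(i["rvec"],float))[0]; t=np.array(i["tvec"],float).ravel()
    return K,R,t
def unproj(c,u,v,d):
    K,R,t=c; p=np.linalg.inv(K)@np.array([u,v,1.])*d
    return R.T@(p-t)
def atz(c,u,v,z):
    K,R,t=c; r=R.T@np.linalg.inv(K)@np.array([u,v,1.]); o=-R.T@t
    return o+r*(z-o[2])/r[2]
def proj(c,P):
    K,R,t=c; q=K@(R@np.array(P,float)+t); return q[:2]/q[2]
def snap(n,tag):
    c=cam(n); im,d=ctrl.get_image(n); cv2.imwrite(f"pics/{tag}.png",im[:,:,::-1]); np.savez(f"pics/{tag}.npz",d=d,K=c[0],R=c[1],t=c[2]); return c,im,d
def load(tag):
    z=np.load(f"pics/{tag}.npz"); return (z['K'],z['R'],z['t']),cv2.imread(f"pics/{tag}.png"),z['d']
def crop(tag,u0,v0,u1,v1,s,out):
    im=cv2.imread(f"pics/{tag}.png")[v0:v1,u0:u1]; cv2.imwrite(f"pics/{out}.png",cv2.resize(im,None,fx=s,fy=s,interpolation=cv2.INTER_CUBIC))
E
python3 - <<'E'
from h import *
for n in("scene","top"):
    c,_,_=snap(n,n+"1"); print(n,-c[1].T@c[2],c[1][2])
s=ctrl.read_state(); print(s, ctrl.finger_overhang)
E
```

```text
scene [1311.14145494 -150.07406704 1060.48535363] [-0.62696147  0.1241626  -0.7690923 ]
top [ 339.07218681    2.44972278 1352.93798683] [ 0.15925065 -0.00686609 -0.98721431]
{'clock': 0.1, 'qpos': array([ 1.06617527,  0.62925768,  0.03842316,  1.5182452 , -0.02701585,
        0.99628878, -0.01998025]), 'qd': array([-3.30860032e-04,  8.17927919e-05,  1.58650506e-03, -5.17188105e-03,
        8.10931962e-04,  2.11332711e-03, -1.34996016e-04]), 'tau': array([ 3.53224052e-03, -5.64540625e+01,  1.23120904e+00, -1.93975925e+01,
        1.14912365e-02,  5.44218507e-03, -3.49596235e-05]), 'eef_pos': array([ 275.98534908, -587.91317356,  238.48529168]), 'tool_rot': array([-3.13991052e+00, -9.48092775e-06,  4.38850162e-01]), 'force': array([ 0.20613275,  0.62639873, -0.10495681]), 'torque': array([ 0.00309458,  0.03800169, -0.03064073]), 'width': 85.36045834234} 8.0
```

View pics/scene1.png

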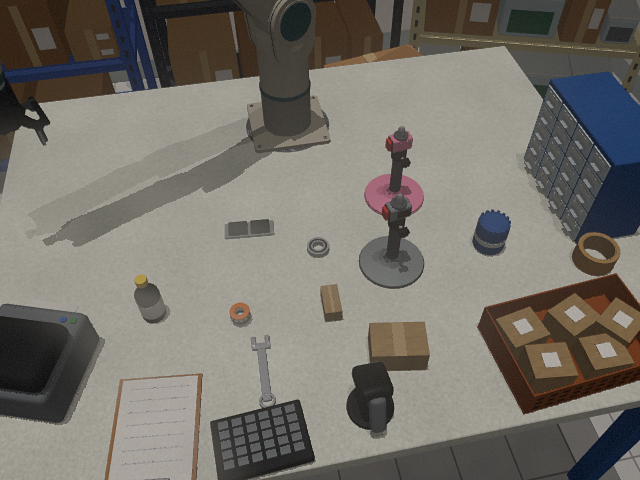

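View pics/top1.png

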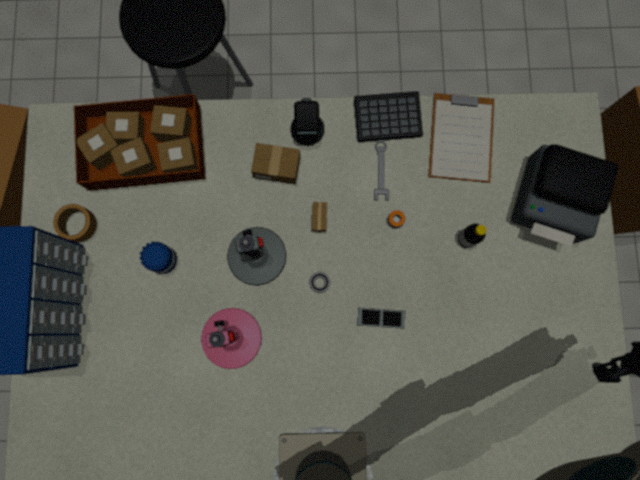

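Lamp candidates in the scene view are the small orange-topped ring (240,313), the grey bearing (318,246) and the brown tape roll (597,254). The orange ring fits. For the stand, the grey-foot one (392,260) fits and the pink one (395,193) is the look-alike. I'll confirm both in enlarged crops.

```bash
python3 - <<'E'
from h import *
a=cv2.imread("pics/scene1.png"); b=cv2.imread("pics/top1.png")
def r(im,u,v,w,h): return cv2.resize(im[v:v+h,u:u+w],(400,300),interpolation=cv2.INTER_CUBIC)
o=np.vstack([np.hstack([r(a,200,283,80,60),r(a,340,180,133,100)]),np.hstack([r(b,357,188,80,60),r(b,197,205,120,90)])])
cv2.imwrite("pics/c1.png",o)
for n,pts in(("scene1",[(240,313),(240,308),(400,198),(398,212),(388,212)]),("top1",[(397,218),(390,215),(250,240),(243,238),(258,243),(265,255)])):
    c,im,d=load(n)
    for u,v in pts: print(n,u,v,d[v,u],unproj(c,u,v,d[v,u]).round(1))
E
```

```text
scene1 240 313 1242.2894 [ 608.2 -195.4   11. ]
scene1 240 308 1235.8955 [ 603.9 -193.6   23.1]
scene1 400 198 1170.8871 [540.2 153.7 215.5]
scene1 398 212 1194.0775 [545.5 151.3 180.7]
scene1 388 212 1188.3152 [545.2 130.1 185.1]
top1 397 218 1369.7985 [ 616.7 -201.2   11.6]
top1 390 215 1348.5793 [ 620.1 -180.9   33.5]
top1 250 240 1173.5596 [536.8 145.6 195.1]
top1 243 238 1173.8925 [541.4 160.6 195.4]
top1 258 243 1177.4167 [530.7 128.9 190.3]
top1 265 255 1342.6775 [528.  130.   22.5]
```

View pics/c1.png

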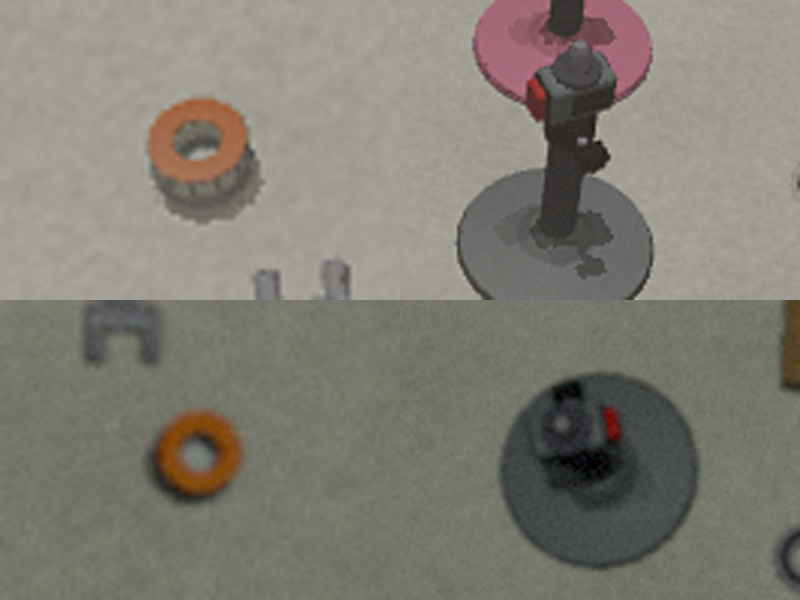

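Confirmed: the orange-rimmed ring on the white puck is the lamp, and the grey-foot stand with the red button is the target. Next I'll measure both.

```bash
cat > meas.py <<'E'
from h import *
def omask(im): 
    h=cv2.cvtColor(im,cv2.COLOR_BGR2HSV); return ((h[...,0]>3)&(h[...,0]<16)&(h[...,1]>130)&(h[...,2]>70)).astype(np.uint8)
E
python3 - <<'E'
from meas import *
for n,(u,v) in(("scene1",(240,311)),("top1",(397,218))):
    c,im,d=load(n); m=omask(im); w=np.zeros_like(m); w[v-20:v+20,u-20:u+20]=1; m&=w
    ct=max(cv2.findContours(m,0,1)[0],key=cv2.contourArea); e=cv2.fitEllipse(ct) ; print(n,e,atz(c,*e[0],32).round(1))
    # stand foot via height
    vv,uu=np.mgrid[0:480,0:640]; ok=d>0
    K,R,t=c; P=np.stack([uu,vv,np.ones_like(uu)],-1)@np.linalg.inv(K).T*d[...,None]; P=(P-t)@R
    r=np.hypot(P[...,0]-538,P[...,1]-148)
    for lo,hi in((4,30),(187,194),(160,185),(194,222)):
        s=ok&(r<(85 if lo<50 else 45))&(P[...,2]>lo)&(P[...,2]<hi); Q=P[s]
        if len(Q): rc=cv2.minAreaRect(Q[:,:2].astype(np.float32)); print(lo,hi,len(Q),rc,Q.mean(0).round(1))
    h=cv2.cvtColor(im,cv2.COLOR_BGR2HSV); s=ok&(r<60)&((h[...,0]<4)|(h[...,0]>174))&(h[...,1]>140); print('red',s.sum(),P[s].mean(0).round(1) if s.any() else '')
E
```

```text
scene1 ((239.51768493652344, 309.39752197265625), (12.042444229125977, 17.026472091674805), 90.82438659667969) [ 613.2 -194.5   32. ]
4 30 2319 ((538.6362915039062, 156.66798400878906), (154.69479370117188, 151.77847290039062), 44.019073486328125) [544.1 151.3  11.6]
187 194 142 ((534.2593994140625, 150.47750854492188), (32.596229553222656, 56.80048751831055), 5.148379802703857) [538.2 148.6 190.4]
160 185 225 ((543.6109008789062, 149.017333984375), (59.63371276855469, 24.765993118286133), 74.18712615966797) [546.  147.2 173.9]
194 222 180 ((535.430908203125, 152.04750061035156), (33.832862854003906, 32.56945037841797), 60.06582260131836) [536.9 153.2 202. ]
red 23 [537.9 126.4 186.3]
top1 ((396.5122985839844, 218.03836059570312), (14.806870460510254, 15.490447998046875), 118.08552551269531) [ 612.4 -196.9   32. ]
4 30 2186 ((538.1338500976562, 148.01715087890625), (164.716796875, 165.59375), 44.938133239746094) [523.1 146.7  11.8]
187 194 144 ((531.3302612304688, 149.38104248046875), (32.30326461791992, 57.59846115112305), 9.436125755310059) [528.9 148.8 190.8]
160 185 46 ((527.1900634765625, 148.13040161132812), (25.066329956054688, 58.4606819152832), 13.337750434875488) [520.1 141.6 175.6]
194 222 198 ((530.2249145507812, 152.14781188964844), (31.06728744506836, 47.48495864868164), 0.11981718242168427) [529.5 151.3 201.1]
red 34 [534.2 125.7 186.9]
```

Request:
step_arm:
  deltas:
    - [[1,22.5,26.1,0,0,0,0.0755],[1,22.5,26.1,0,0,0,0.0755],[1,22.5,26.1,0,0,0,0.0755],[1,22.5,26.1,0,0,0,0.0755],[1,22.5,26.1,0,0,0,0.0755],[1,22.5,26.1,0,0,0,0.0755],[1,22.5,26.1,0,0,0,0.0755],[1,22.5,26.1,0,0,0,0.0755],[1,22.5,26.1,0,0,0,0.0755],[1,22.5,26.1,0,0,0,0.0755]]

```text
clock: 0.93
eef_pos: [501.8, -325.9, 239.0]
tool_rot: [-3.141, -0.0, 1.197]
force: [-0.2, 0.5, 1.1]
width: 85.3
```

Request:
step_arm:
  deltas:
    - [[1,22.5,26.1,0,0,0,0.0755],[1,22.5,26.1,0,0,0,0.0755],[1,22.5,26.1,0,0,0,0.0755],[1,22.5,26.1,0,0,0,0.0755],[1,22.5,26.1,0,0,0,0.0755],[1,0,0,0,0,0,0],[1,0,0,0,0,0,0]]

```text
clock: 1.52
eef_pos: [614.7, -193.8, 238.6]
tool_rot: [-3.141, -0.002, 1.576]
force: [0.8, 0.1, 0.4]
width: 85.3
```

```bash
python3 - <<'E'
from meas import *
s=ctrl.read_state(); print(s['eef_pos'],s['tool_rot'],s['qpos'].round(2),s['clock'])
c,im,d=snap("wrist","w1"); print(-c[1].T@c[2],c[1][2]); print(proj(c,(613,-196,32)))
E
```

```text
[ 614.73758094 -193.79211463  238.6295524 ] [-3.14124460e+00 -1.90937162e-03  1.57590332e+00] [ 0.43  0.63 -0.28  1.53  0.19  1.01  0.1 ] 1.5167
[ 613.70390627 -113.722716    373.93954106] [ 0.00128487 -0.31171595 -0.95017447]
[317.18351211 209.521634  ]
```

View pics/w1.png

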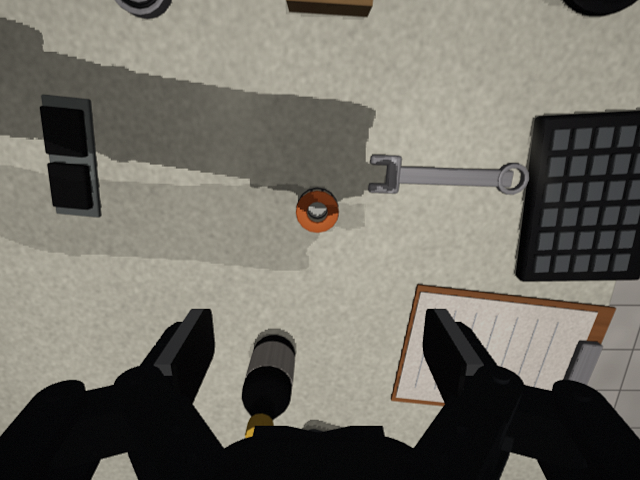

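```bash
python3 - <<'E'
from meas import *
c,im,d=load("w1"); m=omask(im); w=np.zeros_like(m); w[180:240,290:345]=1; m&=w
h=cv2.cvtColor(im,cv2.COLOR_BGR2HSV); m=((h[...,0]<18)&(h[...,1]>150)).astype(np.uint8)&w
ct=max(cv2.findContours(m,0,1)[0],key=cv2.contourArea); e=cv2.fitEllipse(cv2.convexHull(ct)); print(e,atz(c,*e[0],32))
print(d[220,317],unproj(c,306,218,d[218,306]),unproj(c,330,218,d[218,330]))
for u,v in((375,160),(375,188),(399,175)): print(atz(c,u,v,5))
E
```

```text
((316.8271484375, 211.12078857421875), (41.258277893066406, 42.220458984375), 90.8233413696289) [ 612.66376264 -197.57677618   32.        ]
359.31265 [ 602.22101439 -204.46808129   31.94757227] [ 625.39819439 -204.16441336   32.66691811]
[ 670.11188524 -151.8462837     5.        ]
[ 671.59981542 -179.79379953    5.        ]
[ 695.01440553 -166.53611029    5.        ]
```

Request:
step_arm:
  deltas:
    - [[0.75,0,0,-30,0,0,0],[0.75,0,0,-30,0,0,0],[0.75,0,0,-30,0,0,0],[0.75,0,0,-30,0,0,0],[0.75,0,0,-20,0,0,0],[0.75,0,0,-10,0,0,0],[0.75,0,0,0,0,0,0],[0.75,0,0,0,0,0,0],[0.75,0,0,0,0,0,0]]

```text
clock: 2.32
eef_pos: [614.6, -197.8, 90.9]
tool_rot: [3.139, 0.001, 1.57]
force: [0.2, -0.1, 0.3]
width: 64.1
```

```bash
python3 - <<'E'
from meas import *
s=ctrl.read_state(); print(s['eef_pos'],s['tool_rot'],s['width'],s['clock'])
c,im,d=snap("wrist","w2"); print(proj(c,(612.7,-197.5,32)))
h=cv2.cvtColor(im[:,:,::-1].copy(),cv2.COLOR_BGR2HSV); m=((h[...,0]<18)&(h[...,1]>150)).astype(np.uint8);m[:,:200]=0;m[:,440:]=0
for ct in cv2.findContours(m,0,1)[0]:
    if cv2.contourArea(ct)>400: e=cv2.fitEllipse(cv2.convexHull(ct)); print(e,atz(c,*e[0],32))
E
```

```text
[ 614.63591522 -197.81646278   90.92429668] [3.13898296e+00 9.64357889e-04 1.57028744e+00] 64.09312773737331 2.3167
[315.79924194 265.41791493]
((316.0047607421875, 264.41326904296875), (66.39485931396484, 71.15074920654297), 89.58318328857422) [ 612.81944547 -196.87958672   32.        ]
```

View pics/w2.png

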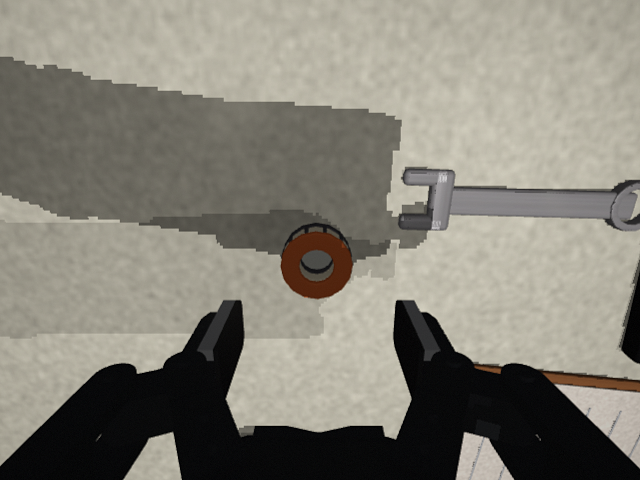

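Lamp at (316,264), fingers to either side at (230,320) and (408,320). I'll shift −2 mm in x and go down.

Request:
step_arm:
  deltas:
    - [[0.75,-1.8,0.7,-20,0,0,0],[0.75,0,0,-20,0,0,0],[0.75,0,0,-20,0,0,0],[0.75,0,0,-12,0,0,0],[0.75,0,0,-7,0,0,0],[0.75,0,0,0,0,0,0],[0.75,0,0,0,0,0,0]]

```text
clock: 2.95
eef_pos: [612.5, -196.3, 11.1]
tool_rot: [3.14, 0.0, 1.571]
force: [0.4, 0.5, 0.2]
width: 64.3
```

```bash
python3 - <<'E'
from meas import *
s=ctrl.read_state(); print(s['eef_pos'],s['tool_rot'],s['width'],s['clock'],s['force'])
c,im,d=snap("wrist","w3")
E
```

```text
[ 612.53925484 -196.31737993   11.05955311] [3.14044734e+00 2.36034811e-04 1.57132461e+00] 64.2746375521068 2.95 [0.43419459 0.54066236 0.15426318]
```

View pics/w3.png

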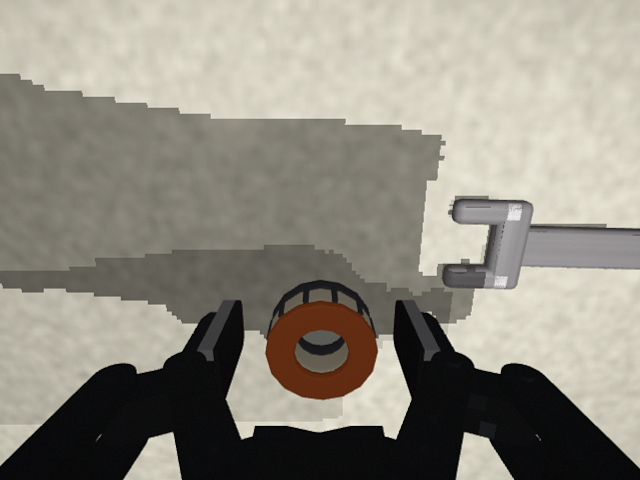

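Lamp is centred between the pads (321,350). Close.

Request:
step_arm:
  deltas:
    - [[0.5,0,0,0,0,0,0],[0.3,0,0,0,0,0,0],[0.3,0,0,0,0,0,0],[0.3,0,0,0,0,0,0],[0.3,0,0,0,0,0,0],[0.3,0,0,0,0,0,0]]

```text
clock: 3.5
eef_pos: [612.8, -196.5, 11.9]
tool_rot: [3.14, 0.001, 1.571]
force: [-0.2, 0.6, 6.7]
width: 40.4
```

Request:
step_arm:
  deltas:
    - [[0.3,0,0,5,0,0,0],[0.3,0,0,15,0,0,0],[0.3,0,0,30,0,0,0],[0.3,0,0,30,0,0,0],[0.3,0,0,30,0,0,0],[0.3,0,0,30,0,0,0],[0.3,0,0,10,0,0,0],[0.3,0,0,0,0,0,0],[0.3,0,0,0,0,0,0]]

```text
clock: 4.25
eef_pos: [611.6, -196.3, 160.7]
tool_rot: [3.141, 0.0, 1.571]
force: [-0.3, -0.9, -1.3]
width: 40.6
```

```bash
python3 - <<'E'
from meas import *
s=ctrl.read_state(); print(s['eef_pos'],s['tool_rot'],s['width'],s['clock'],s['force'])
c,im,d=snap("wrist","w4")
h=cv2.cvtColor(im[:,:,::-1].copy(),cv2.COLOR_BGR2HSV); m=((h[...,0]<18)&(h[...,1]>150)).astype(np.uint8);m[:,:200]=0;m[:,440:]=0
zt=s['eef_pos'][2]-11.06+32
for ct in cv2.findContours(m,0,1)[0]:
    if cv2.contourArea(ct)>400: e=cv2.fitEllipse(cv2.convexHull(ct)); print(e,atz(c,*e[0],zt), unproj(c,int(e[0][0]),int(e[0][1]+38),d[int(e[0][1]+38),int(e[0][0])]))
E
```

```text
[ 611.64461428 -196.28086736  160.72396715] [3.14115584e+00 2.80660136e-04 1.57114784e+00] 40.62202894568205 4.25 [-0.2689357  -0.94242663 -1.26058187]
((317.8871154785156, 348.25750732421875), (97.303466796875, 111.89305877685547), 88.25796508789062) [ 610.81581648 -195.66353901  181.66396715] [ 610.47419285 -212.77262463  181.22624275]
```

View pics/w4.png

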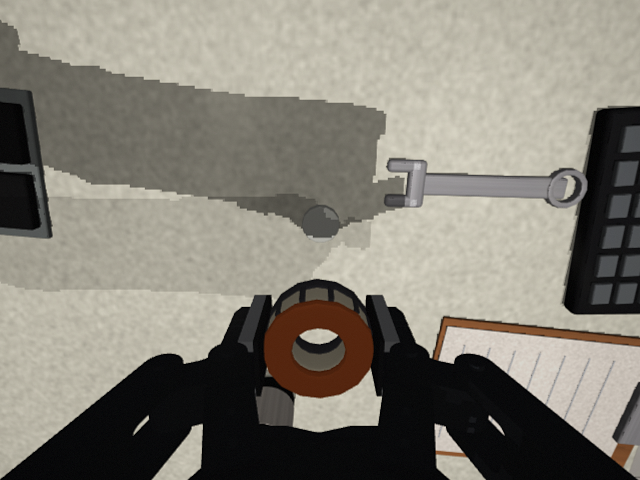

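Lamp held, puck empty. Move to just short of the stand and look.

Request:
step_arm:
  deltas:
    - [[0.3,-4,12,10,0,0,0],[0.3,-8,26,15,0,0,0],[0.3,-8,28,15,0,0,0],[0.3,-8,28,15,0,0,0],[0.3,-8,28,15,0,0,0],[0.3,-8,28,10,0,0,0],[0.3,-8,28,10,0,0,0],[0.3,-8,28,10,0,0,0],[0.3,-8,28,0,0,0,0],[0.3,-8,22,0,0,0,0]]

```text
clock: 5.13
eef_pos: [534.2, 63.3, 260.2]
tool_rot: [-3.14, -0.001, 1.574]
force: [-0.1, 0.7, -1.1]
width: 40.4
```

Request:
step_arm:
  deltas:
    - [[0.3,0,0,0,0,0,0],[0.3,0,0,0,0,0,0],[0.3,0,0,0,0,0,0]]

```text
clock: 5.38
eef_pos: [535.2, 59.5, 259.6]
tool_rot: [-3.14, 0.001, 1.572]
force: [0.8, -0.2, -0.5]
width: 40.2
```

```bash
python3 - <<'E'
from meas import *
s=ctrl.read_state(); print(s['eef_pos'],s['tool_rot'],s['width'],s['clock'],s['force'])
c,im,d=snap("wrist","w5"); print(proj(c,(534,152,218)),proj(c,(534,152,196)))
E
```

```text
[535.18081718  59.47987958 259.60258765] [-3.13977568e+00  8.50285562e-04  1.57151401e+00] 40.23019237124786 5.3833 [ 0.75605102 -0.16032092 -0.49556426]
[317.3828783  89.8130523] [317.55418368  93.01659194]
```

View pics/w5.png

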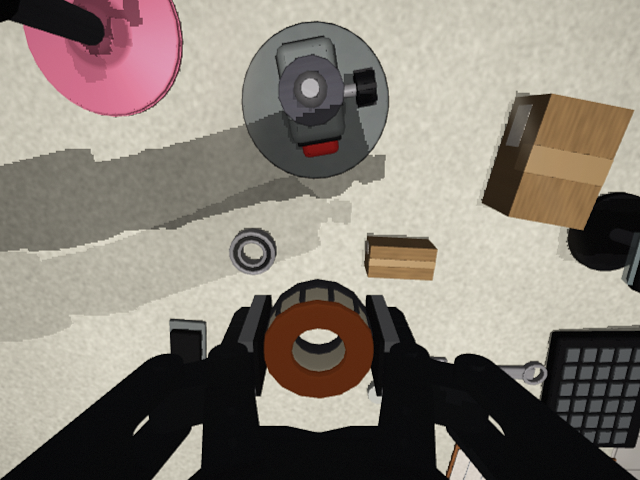

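The stand is seen from above: spigot near (310,88), red button (321,148), clamp screw (365,88). Enlarging.

```bash
python3 - <<'E'
from meas import *
crop("w5",240,20,400,160,5,"c5")
c,im,d=load("w5")
m=(d<190).astype(np.uint8)*0
vv,uu=np.mgrid[0:480,0:640]; K,R,t=c; P=np.stack([uu,vv,np.ones_like(uu)],-1)@np.linalg.inv(K).T*d[...,None]; P=(P-t)@R
w=(uu>240)&(uu<400)&(vv>20)&(vv<165)&(d>0)
for lo,hi in((210,225),(194,200),(186,194)):
    Q=P[w&(P[...,2]>lo)&(P[...,2]<hi)]; (x,y),r=cv2.minEnclosingCircle(Q[:,:2].astype(np.float32)); print(lo,hi,len(Q),x,y,r,Q.mean(0),cv2.minAreaRect(Q[:,:2].astype(np.float32)))
E
```

```text
210 225 968 530.6465454101562 152.6866455078125 7.912260055541992 [530.73152703 152.57726581 216.18160734] ((530.7590942382812, 152.6477508544922), (15.493199348449707, 15.289008140563965), 88.97947692871094)
194 200 2723 532.0195922851562 151.78860473632812 20.980623245239258 [530.83613849 152.71932085 196.52288329] ((530.9439086914062, 153.55389404296875), (38.60713195800781, 33.475425720214844), 77.91471862792969)
186 194 2737 530.9324340820312 149.62814331054688 30.445526123046875 [531.58103998 148.34084554 190.90831003] ((531.1912231445312, 149.15216064453125), (30.87503433227539, 58.600894927978516), 9.672649383544922)
```

View pics/c5.png

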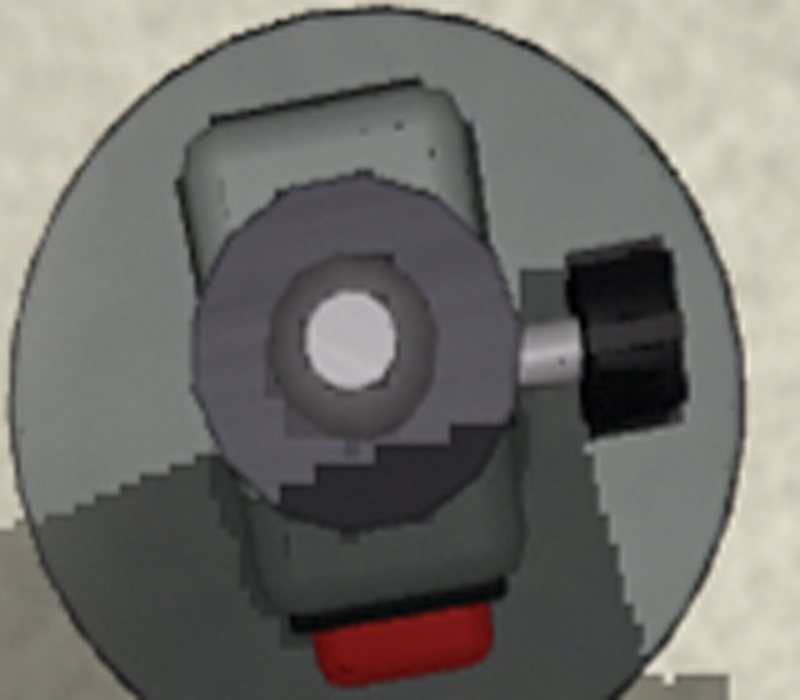

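```bash
cat >> meas.py <<'E'
def ring(c,im,zt):  # im BGR; lamp rim ellipse -> world
    h=cv2.cvtColor(im,cv2.COLOR_BGR2HSV); m=((h[...,0]<18)&(h[...,1]>150)).astype(np.uint8);m[:,:200]=0;m[:,440:]=0;m[:250]=0
    ct=max(cv2.findContours(m,0,1)[0],key=cv2.contourArea); e=cv2.fitEllipse(cv2.convexHull(ct)); return e,atz(c,*e[0],zt)
E
python3 - <<'E'
from meas import *
c,im,d=load("w5"); e,p=ring(c,im,259.6-1.6+22); print(e,p,'move',530.7-p[0],152.6-p[1]); v=int(e[0][1])+38; print([unproj(c,u,v,d[v,u])[2] for u in (290,318,345)])
E
```

```text
((318.06298828125, 348.36358642578125), (97.3187026977539, 111.80818939208984), 89.50089263916016) [534.47185635  59.71746159 280.        ] move -3.771856354333181 92.88253840864049
[np.float64(280.76468180795484), np.float64(280.30961206007197), np.float64(279.72313746439517)]
```

Request:
step_arm:
  deltas:
    - [[0.3,-0.8,15,0,0,0,0],[0.3,-1,25,0,0,0,0],[0.3,-1,25,0,0,0,0],[0.3,-1,19,0,0,0,0],[0.3,0,8.9,-10,0,0,0],[0.3,0,0,-15,0,0,0],[0.3,0,0,-5,0,0,0],[0.3,0,0,0,0,0,0],[0.3,0,0,0,0,0,0],[0.3,0,0,0,0,0,0]]

```text
clock: 6.27
eef_pos: [532.6, 151.6, 230.5]
tool_rot: [3.141, 0.0, 1.57]
force: [-0.9, -0.5, -1.1]
width: 40.0
```

```bash
python3 - <<'E'
from meas import *
s=ctrl.read_state(); print(s['eef_pos'],s['tool_rot'],s['width'],s['clock'],s['force'])
c,im,d=snap("wrist","w6"); im=cv2.imread("pics/w6.png"); e,p=ring(c,im,s['eef_pos'][2]+20.4); print(p)
crop("w6",240,260,400,410,4,"c6"); snap("scene","s6"); crop("s6",340,120,460,220,6,"cs6")
E
```

```text
[532.61149364 151.62135934 230.51598386] [3.14114357e+00 2.88395597e-04 1.56951891e+00] 40.02267469074373 6.2667 [-0.85383123 -0.50484518 -1.08119755]
[531.87360988 151.83991653 250.91598386]
```

View pics/c6.png

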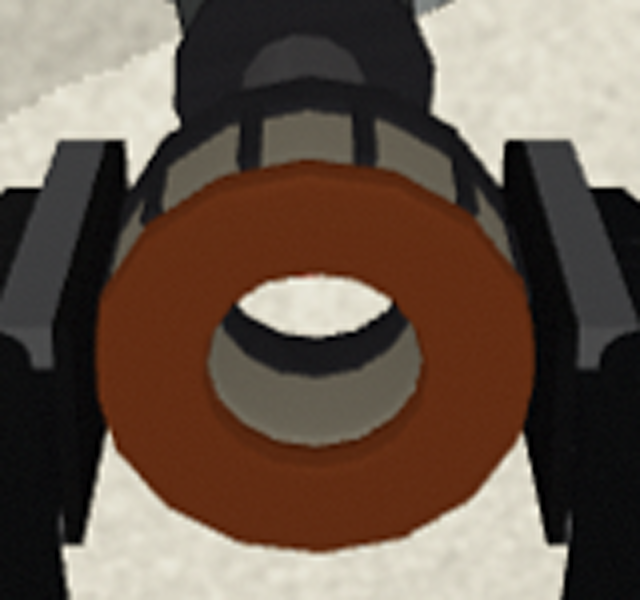

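View pics/cs6.png

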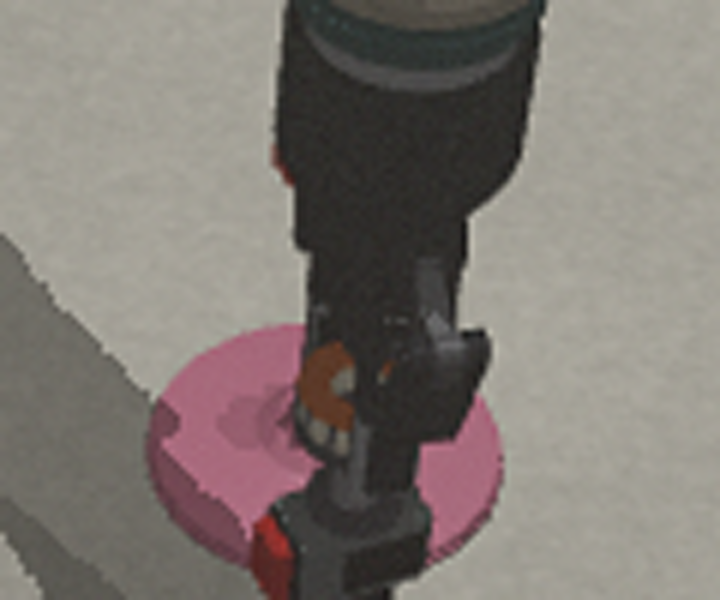

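Lamp sits about 10 mm above the spigot, with a residual of (−1.2, +0.8) mm. I'll correct that and settle.

Request:
step_arm:
  deltas:
    - [[0.3,-1.2,0.8,0,0,0,0],[0.3,0,0,0,0,0,0],[0.3,0,0,0,0,0,0]]

```text
clock: 6.62
eef_pos: [530.9, 153.5, 230.6]
tool_rot: [3.141, -0.0, 1.571]
force: [-0.4, 0.0, -0.6]
width: 40.3
```

```bash
python3 - <<'E'
from meas import *
s=ctrl.read_state(); print(s['eef_pos'],s['tool_rot'],s['width'],s['clock'],s['force'])
c,im,d=snap("wrist","w7"); im=cv2.imread("pics/w7.png"); e,p=ring(c,im,s['eef_pos'][2]+20.4); print(p)
crop("w7",240,230,400,380,4,"c7")
# visible shoulder rim/grip expected
a=np.linspace(0,2*np.pi,60)
o=cv2.resize(im[200:380,220:420],None,fx=3,fy=3,interpolation=cv2.INTER_CUBIC)
for z,r in((196,17),(218,4)):
    for k in a:
        q=(proj(c,(530.7+r*np.cos(k),152.6+r*np.sin(k),z))-[220,200])*3; cv2.circle(o,tuple(int(x) for x in q),1,(0,255,0) if z==196 else (255,255,0),-1)
cv2.imwrite("pics/c7.png",o)
E
```

```text
[530.91617545 153.54270844 230.63489347] [ 3.14107119e+00 -1.57622046e-04  1.57138354e+00] 40.29864375460735 6.6167 [-0.41480621  0.01301122 -0.64730374]
[530.15115682 153.77260287 251.03489347]
```

View pics/c7.png

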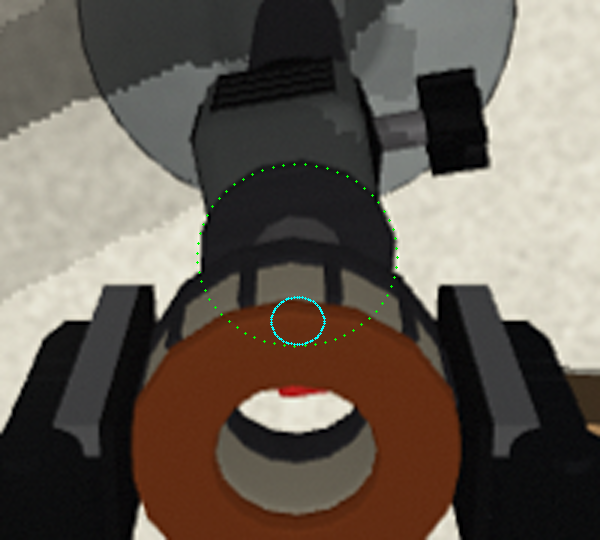

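The predicted shoulder (green) fits the visible disc. Small correction, then lower slowly.

Request:
step_arm:
  deltas:
    - [[0.3,0.5,-0.9,0,0,0,0],[0.3,0,0,-4,0,0,0],[0.3,0,0,-4,0,0,0],[0.3,0,0,-4,0,0,0],[0.3,0,0,-4,0,0,0],[0.3,0,0,0,0,0,0],[0.3,0,0,0,0,0,0]]

```text
clock: 7.25
eef_pos: [531.1, 152.6, 213.9]
tool_rot: [-3.141, 0.0, 1.571]
force: [0.5, -0.2, -0.5]
width: 40.2
```

```bash
python3 - <<'E'
from meas import *
s=ctrl.read_state(); print(s['eef_pos'],s['tool_rot'],s['width'],s['clock'],s['force'])
c,im,d=snap("wrist","w8"); im=cv2.imread("pics/w8.png"); e,p=ring(c,im,s['eef_pos'][2]+20.4); print(p)
crop("w8",220,230,420,400,3.5,"c8")
E
```

```text
[531.13923607 152.61771627 213.86606769] [-3.14072453e+00  9.82103851e-05  1.57145373e+00] 40.185228446319485 7.25 [ 0.45900472 -0.17440832 -0.47229253]
[530.39047679 152.83507819 234.26606769]
```

View pics/c8.png

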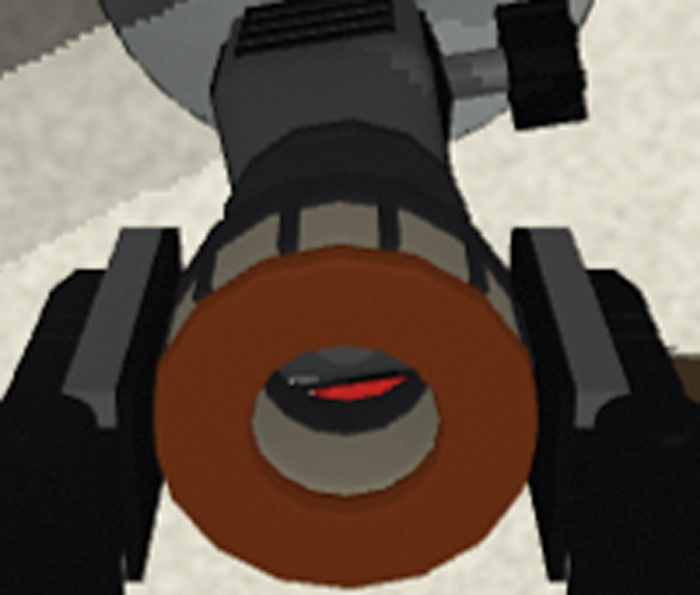

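Grey spigot tip shows centred in the hole's upper edge (345,355). Contact-free; keep lowering.

Request:
step_arm:
  deltas:
    - [[0.3,0.2,-0.2,-4,0,0,0],[0.3,0,0,-4,0,0,0],[0.3,0,0,-4,0,0,0],[0.3,0,0,-2.5,0,0,0],[0.3,0,0,0,0,0,0],[0.3,0,0,0,0,0,0]]

```text
clock: 7.8
eef_pos: [531.2, 152.6, 199.4]
tool_rot: [-3.141, -0.0, 1.572]
force: [0.1, 1.2, -1.5]
width: 40.4
```

Request:
step_arm:
  deltas:
    - [[0.3,0,0,-1,0,0,0],[0.3,0,0,0,0,0,0]]

```text
clock: 7.97
eef_pos: [531.5, 152.7, 198.8]
tool_rot: [-3.142, -0.0, 1.571]
force: [0.0, 2.0, -1.4]
width: 40.4
```

```bash
python3 - <<'E'
from meas import *
s=ctrl.read_state(); print(s['eef_pos'],s['tool_rot'],s['width'],s['clock'],s['force'])
c,im,d=snap("wrist","w9"); im=cv2.imread("pics/w9.png"); e,p=ring(c,im,s['eef_pos'][2]+20.4); print(p)
crop("w9",220,230,420,400,3.5,"c9")
E
```

```text
[531.49732609 152.70402231 198.8330468 ] [-3.14158041e+00 -4.16251369e-04  1.57148669e+00] 40.44651416293738 7.9667 [ 0.04872543  2.03695223 -1.44083808]
[530.74244562 152.89805089 219.2330468 ]
```

View pics/c9.png

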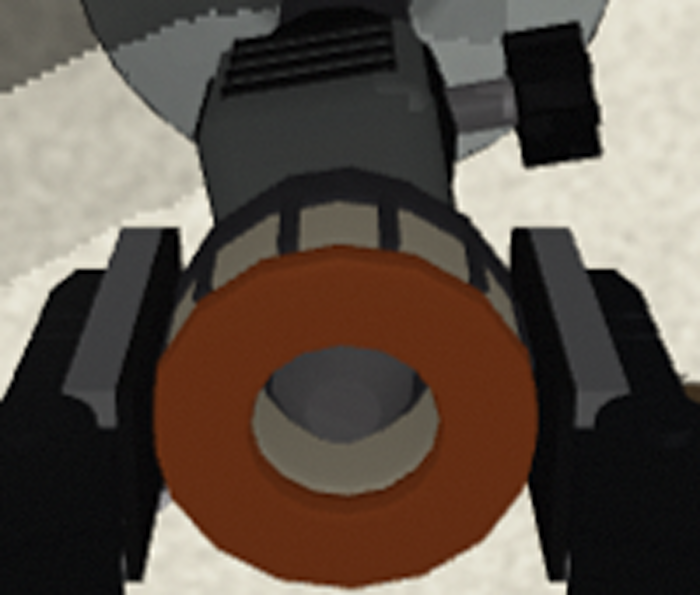

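Spigot fills the hole. Lower until it touches the shoulder, easing 0.4 mm in +y.

Request:
step_arm:
  deltas:
    - [[0.3,0,0.4,-1,0,0,0],[0.3,0,0,-0.7,0,0,0],[0.3,0,0,0,0,0,0]]

```text
clock: 8.27
eef_pos: [531.8, 152.8, 197.8]
tool_rot: [3.141, 0.0, 1.571]
force: [-1.1, 1.5, 3.2]
width: 40.5
```

Request:
step_arm:
  deltas:
    - [[0.3,0,0,-1,0,0,0],[0.3,0,0,0,0,0,0]]

```text
clock: 8.43
eef_pos: [531.8, 152.8, 197.7]
tool_rot: [3.14, 0.0, 1.571]
force: [-4.4, 0.2, 11.2]
width: 40.3
```

Seated (11 N up). Release.

Request:
step_arm:
  deltas:
    - [[0.6,0,0,0.8,0,0,0],[0.75,0,0,0,0,0,0],[0.75,0,0,0,0,0,0],[0.75,0,0,0,0,0,0],[0.75,0,0,0,0,0,0]]

```text
clock: 8.85
eef_pos: [531.6, 152.5, 196.6]
tool_rot: [-3.141, 0.0, 1.571]
force: [-1.0, -0.0, 0.1]
width: 63.8
```

```bash
python3 - <<'E'
from meas import *
s=ctrl.read_state(); print(s['eef_pos'],s['tool_rot'],s['width'],s['clock'],s['force'])
c,im,d=snap("wrist","w10"); im=cv2.imread("pics/w10.png"); e,p=ring(c,im,218); print(p)
v=int(e[0][1])+38; print([unproj(c,u,v,d[v,u])[2] for u in (290,318,345)])
E
```

```text
[531.5628046 152.4716265 196.6387822] [-3.14125034e+00  3.08857897e-04  1.57102977e+00] 63.81019401386422 8.85 [-0.95303328 -0.00702588  0.12974953]
[531.06223343 152.94557243 218.        ]
[np.float64(217.8166997311093), np.float64(217.95291004841624), np.float64(218.87833859860706)]
```

View pics/w10.png

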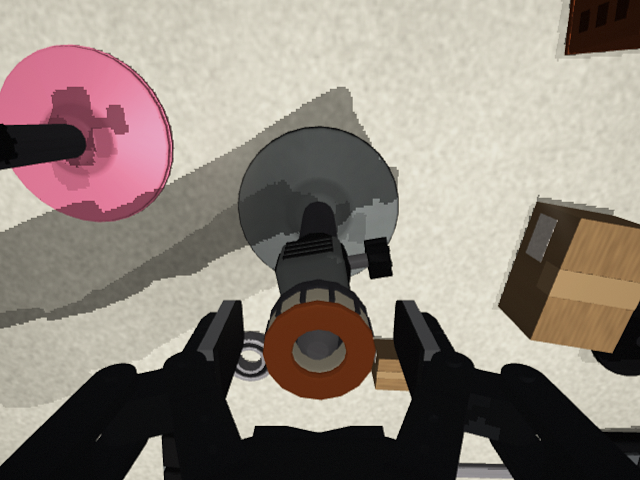

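Released; lamp top at 218 mm, seated on the shoulder. Rise and turn −1.40 rad to align the jaws with the grip's y (stand yaw ≈ 0.169).

Request:
step_arm:
  deltas:
    - [[0.75,0,0,10,0,0,0],[0.75,0,0,20,0,0,0],[0.85,0,0,25,0,0,0],[1,0,0,15,0,0,-0.05],[1,0,0,0,0,0,-0.115],[1,0,0,0,0,0,-0.115],[1,0,0,0,0,0,-0.115],[1,0,0,0,0,0,-0.115],[1,0,0,0,0,0,-0.115],[1,0,0,0,0,0,-0.115]]

```text
clock: 9.73
eef_pos: [531.7, 152.9, 267.7]
tool_rot: [3.141, -0.001, 0.826]
force: [0.4, -0.3, 0.3]
width: 85.7
```

Request:
step_arm:
  deltas:
    - [[1,0,0,0,0,0,-0.115],[1,0,0,0,0,0,-0.115],[1,0,0,0,0,0,-0.115],[1,0,0,0,0,0,-0.115],[1,0,0,0,0,0,-0.115],[1,0,0,0,0,0,-0.087],[1,0,0,0,0,0,0],[1,0,0,0,0,0,0],[1,0,0,0,0,0,0]]

```text
clock: 10.48
eef_pos: [531.6, 153.0, 267.2]
tool_rot: [-3.141, -0.0, 0.172]
force: [0.3, -0.5, 0.4]
width: 85.3
```

```bash
python3 - <<'E'
from meas import *
s=ctrl.read_state(); print(s['eef_pos'],s['tool_rot'],s['width'],s['clock'],s['force'],s['qpos'].round(2))
c,im,d=snap("wrist","w11"); im=cv2.imread("pics/w11.png"); e,p=ring(c,im,218); print(e,p)
vv,uu=np.mgrid[0:480,0:640]; K,R,t=c; P=np.stack([uu,vv,np.ones_like(uu)],-1)@np.linalg.inv(K).T*d[...,None]; P=(P-t)@R
w=(d>0)&(np.hypot(P[...,0]-531,P[...,1]-152.6)<45)
Q=P[w&(P[...,2]>165)&(P[...,2]<194)]; print(len(Q),cv2.minAreaRect(Q[:,:2].astype(np.float32)))
Q=P[w&(P[...,2]>186)&(P[...,2]<194)]; print(len(Q),cv2.minAreaRect(Q[:,:2].astype(np.float32)))
E
```

```text
[531.61117461 152.98840986 267.24548355] [-3.14132702e+00 -3.84131816e-04  1.71834688e-01] 85.30016598084197 10.4833 [ 0.27560561 -0.54167451  0.37128002] [-0.37  0.46  0.06  1.76 -0.03  0.93 -1.7 ]
((326.8376159667969, 265.0680236816406), (74.8400650024414, 90.20225524902344), 51.17030715942383) [536.49484026 148.9606191  218.        ]
1765 ((533.4838256835938, 150.0101318359375), (28.99193000793457, 59.1398811340332), 12.145783424377441)
1023 ((532.3678588867188, 149.41635131835938), (28.815664291381836, 58.40916061401367), 9.73176383972168)
```

View pics/w11.png

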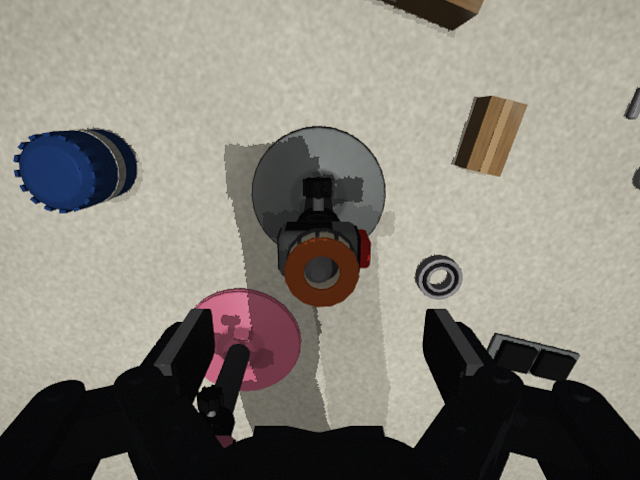

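```bash
python3 - <<'E'
from meas import *
c,im,d=load("w11"); h=cv2.cvtColor(im,cv2.COLOR_BGR2HSV)
m=((h[...,0]>4)&(h[...,0]<18)&(h[...,1]>150)).astype(np.uint8); m[:225]=0;m[320:]=0;m[:,:270]=0;m[:,365:]=0
ct=max(cv2.findContours(m,0,1)[0],key=cv2.contourArea); e=cv2.fitEllipse(cv2.convexHull(ct)); p=atz(c,*e[0],218); print(e,p)
yw=.1718; T=np.array([531.6,153.0]); dlt=p[:2]-T; ty=np.array([np.sin(yw),-np.cos(yw)]); tx=np.array([np.cos(yw),np.sin(yw)]); print('tool x,y',dlt@tx,dlt@ty)
crop("w11",260,170,390,310,5,"c11")
E
```

```text
((321.3854064941406, 271.37646484375), (69.18860626220703, 75.01697540283203), 88.37212371826172) [532.31933625 151.23892972 218.        ]
tool x,y 0.40768088476876757 1.8581198742940004
```

View pics/c11.png

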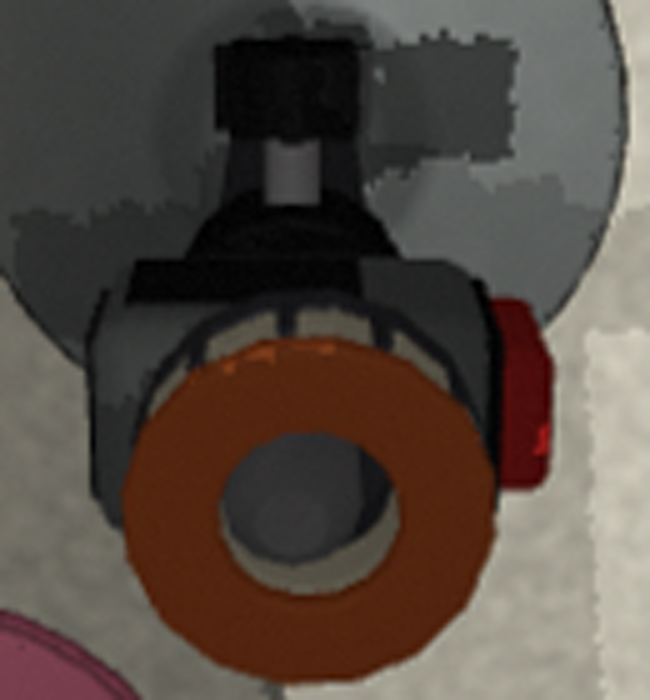

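The grip block (px 278–359, centre 318.7) lies on the jaws' mid-plane (318.5), edges parallel. Allowing for the squeezed button the centre is 1 mm towards −y. Descending.

Request:
step_arm:
  deltas:
    - [[1,0,-1,-15,0,0,0],[1,0,0,-20,0,0,0],[1,0,0,-20,0,0,0],[1,0,0,-15,0,0,0],[1,0,0,-10,0,0,0],[1,0,0,-10,0,0,0],[1,0,0,0,0,0,0]]

```text
clock: 11.12
eef_pos: [530.7, 151.5, 175.3]
tool_rot: [3.141, 0.003, 0.17]
force: [0.4, -0.3, -0.5]
width: 85.2
```

Request:
step_arm:
  deltas:
    - [[1,0,0,-8,0,0,0],[1,0,0,-6,0,0,0],[1,0,0,0,0,0,0],[1,0,0,0,0,0,0]]

```text
clock: 11.45
eef_pos: [531.6, 151.8, 162.9]
tool_rot: [-3.142, 0.0, 0.169]
force: [0.1, -0.5, 0.6]
width: 85.3
```

```bash
python3 - <<'E'
from meas import *
s=ctrl.read_state(); print(s['eef_pos'],s['tool_rot'],s['width'],s['clock'],s['force'],s['qpos'].round(2))
snap("wrist","w12"); snap("scene","s12"); crop("s12",340,120,480,225,5.5,"cs12")
E
```

```text
[531.58683755 151.79893824 162.93357508] [-3.14159080e+00  3.61670988e-05  1.69352525e-01] 85.25316401528619 11.45 [ 0.1261771  -0.54622538  0.59068347] [-0.36  0.59  0.05  1.87 -0.04  0.68 -1.69]
```

View pics/w12.png

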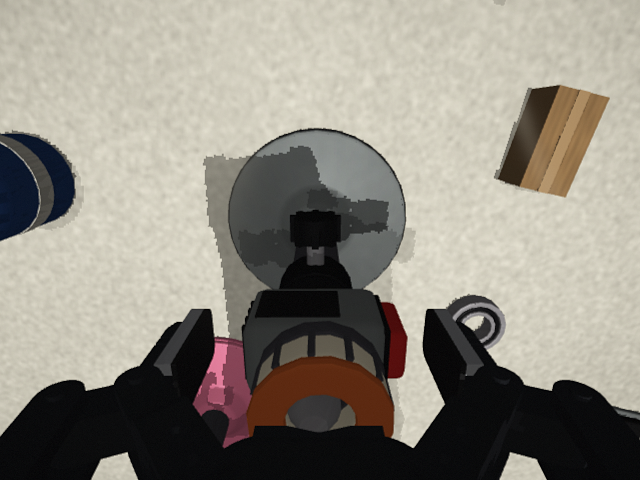

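View pics/cs12.png

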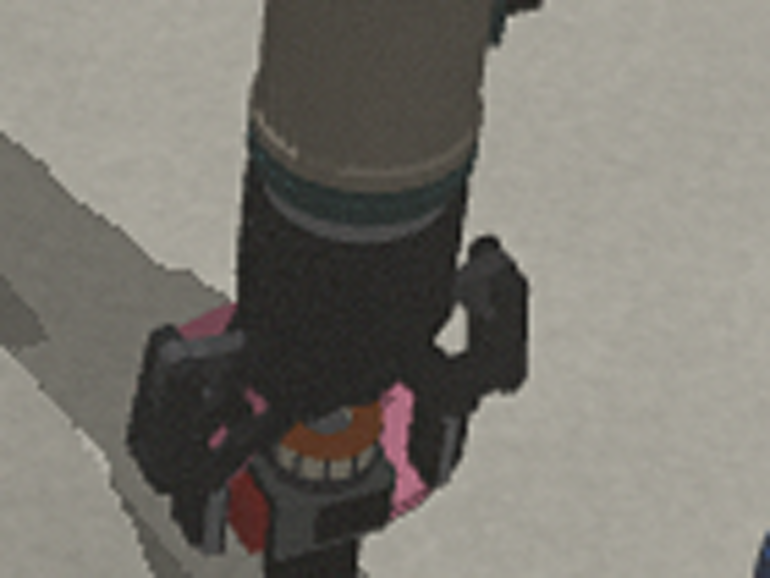

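Block and button sit between the open pads (243–406 px between 213 and 425). Close with the column down.

Request:
step_arm:
  deltas:
    - [[0.75,0,0,0,0,0,0],[0.6,0,0,0,0,0,0],[0.4,0,0,0,0,0,0],[0.4,0,0,0,0,0,0],[0.4,0,0,0,0,0,0],[0.4,0,0,0,0,0,0],[0.4,0,0,0,0,0,0]]

```text
clock: 12.13
eef_pos: [531.8, 152.5, 164.1]
tool_rot: [-3.141, -0.001, 0.17]
force: [-1.6, 1.2, 7.8]
width: 50.9
```

```bash
python3 - <<'E'
from meas import *
s=ctrl.read_state(); print(s['eef_pos'],s['tool_rot'],s['width'],s['clock'],s['force'],s['torque'])
snap("wrist","w13")
E
```

```text
[531.79258938 152.47318437 164.07438544] [-3.14079879e+00 -1.25159021e-03  1.69955378e-01] 50.905950732643646 12.1333 [-1.60197348  1.15913258  7.7805469 ] [-0.09488327  0.38277917  0.04109047]
```

View pics/w13.png

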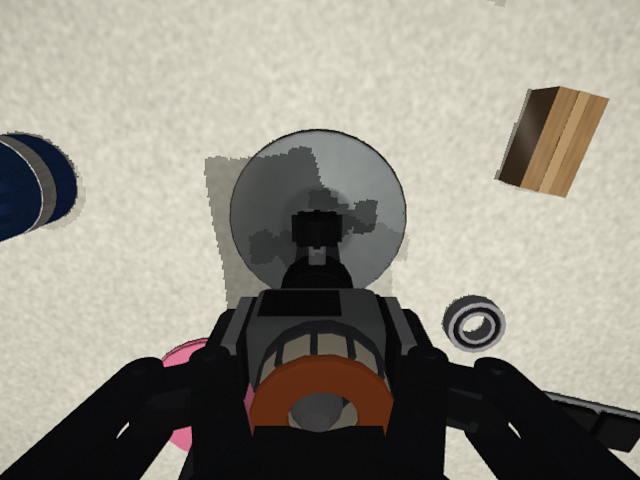

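Width 50.9 (lamp of 42 mm read 40.4, so about 52 mm): button in. Pull up gently, checking force.

Request:
step_arm:
  deltas:
    - [[0.4,0,0,2,0,0,0],[0.4,0,0,4,0,0,0],[0.4,0,0,4,0,0,0],[0.4,0,0,0,0,0,0]]

```text
clock: 12.52
eef_pos: [531.8, 152.5, 173.4]
tool_rot: [-3.141, -0.001, 0.17]
force: [1.0, 3.2, -1.3]
width: 50.8
```

```bash
python3 - <<'E'
from meas import *
s=ctrl.read_state(); print(s['eef_pos'],s['tool_rot'],s['width'],s['force'])
snap("wrist","w14")
E
```

```text
[531.76978096 152.45293903 173.44105853] [-3.14095366e+00 -7.07952903e-04  1.69873003e-01] 50.79899106688588 [ 1.03725328  3.16175705 -1.28928887]
```

View pics/w14.png

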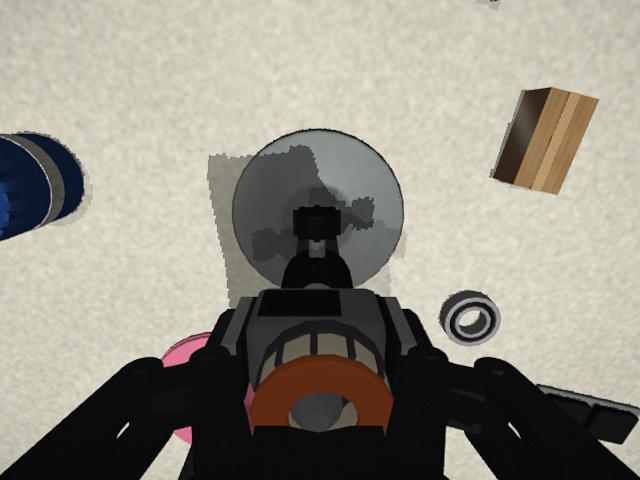

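The column is rising with the gripper (grip unchanged in view, collar receding). Continue, smoothly.

Request:
step_arm:
  deltas:
    - [[0.4,0,0,5,0,0,0],[0.4,0,0,8,0,0,0],[0.4,0,0,8,0,0,0],[0.4,0,0,8,0,0,0],[0.4,0,0,8,0,0,0],[0.4,0,0,8,0,0,0],[0.4,0,0,8,0,0,0],[0.4,0,0,8,0,0,0],[0.4,0,0,8,0,0,0],[0.4,0,0,8,0,0,0]]

```text
clock: 13.4
eef_pos: [531.7, 152.4, 250.3]
tool_rot: [-3.141, -0.001, 0.17]
force: [3.1, 4.5, -5.8]
width: 51.0
```

Request:
step_arm:
  deltas:
    - [[0.4,0,0,8,0,0,0],[0.4,0,0,6,0,0,0],[0.4,0,0,4,0,0,0],[0.4,0,0,2,0,0,0],[0.4,0,0,0,0,0,0],[0.4,0,0,0,0,0,0]]

```text
clock: 13.9
eef_pos: [531.7, 152.4, 270.4]
tool_rot: [-3.141, -0.001, 0.17]
force: [2.3, 5.0, -0.6]
width: 50.9
```

Request:
step_arm:
  deltas:
    - [[0.4,0,0,1.5,0,0,0],[0.4,0,0,1.5,0,0,0],[0.4,0,0,1,0,0,0],[0.4,0,0,0,0,0,0],[0.4,0,0,0,0,0,0]]

```text
clock: 14.32
eef_pos: [531.7, 152.4, 273.9]
tool_rot: [-3.141, -0.001, 0.17]
force: [2.5, 5.3, -4.4]
width: 50.7
```

Request:
step_arm:
  deltas:
    - [[0.4,0,0,1,0,0,0],[0.4,0,0,0,0,0,0],[0.4,0,0,0,0,0,0]]

```text
clock: 14.57
eef_pos: [531.7, 152.4, 274.2]
tool_rot: [-3.141, -0.0, 0.17]
force: [4.3, 5.6, -7.9]
width: 50.6
```

Reached the stop (rose only 0.3 mm for 1 mm, 110.1 mm total). One more mm for a firm hold, then check.

Request:
step_arm:
  deltas:
    - [[0.4,0,0,1,0,0,0],[0.4,0,0,0,0,0,0],[0.4,0,0,0,0,0,0],[0.4,0,0,0,0,0,0]]

```text
clock: 14.9
eef_pos: [531.7, 152.4, 274.3]
tool_rot: [-3.141, 0.0, 0.17]
force: [5.9, 6.0, -13.6]
width: 50.6
```

```bash
python3 - <<'E'
from meas import *
s=ctrl.read_state(); print(s['eef_pos'],s['width'],s['force'],s['clock'])
snap("wrist","w15"); snap("scene","s15"); crop("s15",340,100,480,205,5.5,"cs15")
im=cv2.imread("pics/w15.png")[270:460,200:440]; cv2.imwrite("pics/cw15.png",cv2.resize(im,None,fx=3,fy=3))
E
```

```text
[531.70207808 152.42513461 274.28683781] 50.63618210892882 [  5.94430943   6.02232798 -13.58087982] 14.9
```

View pics/w15.png

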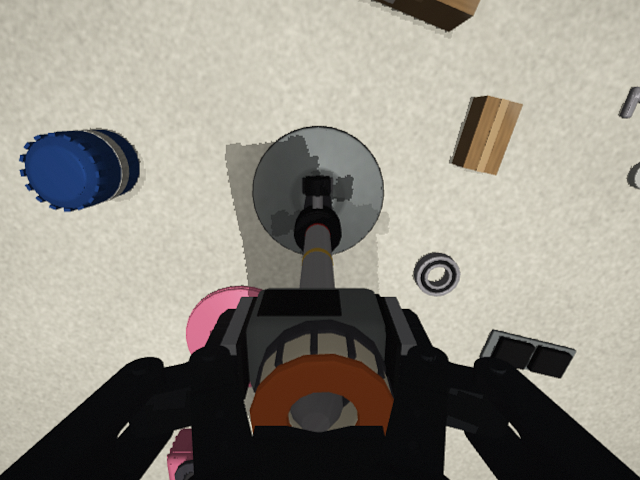

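View pics/cs15.png

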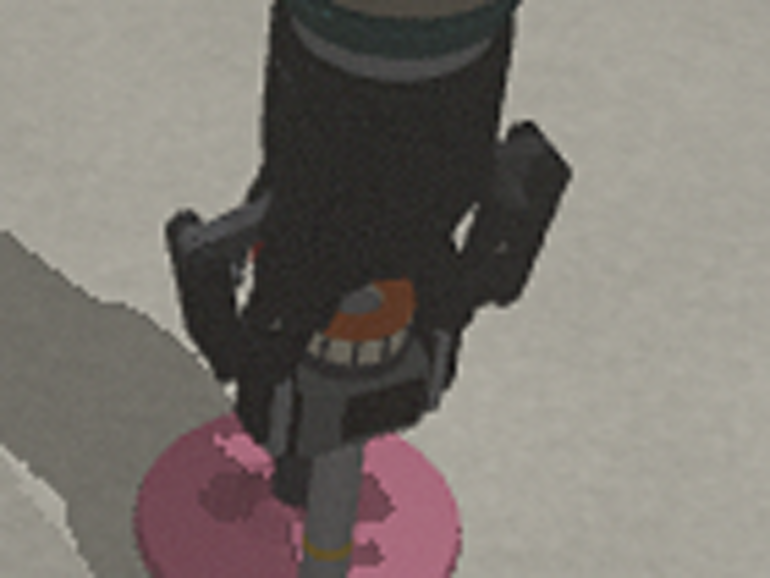

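View pics/s15.png

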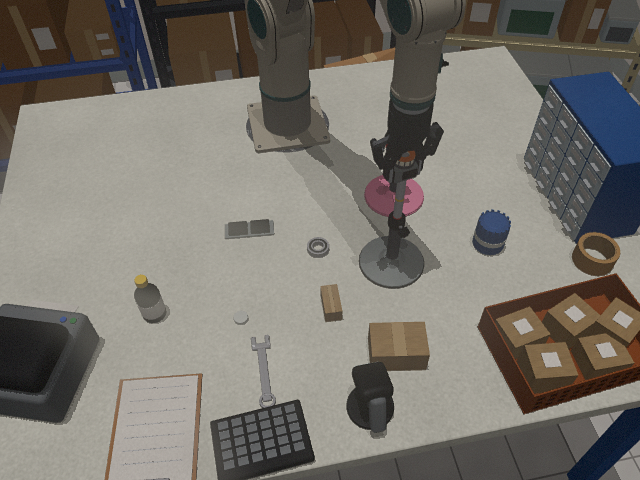

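```bash
python3 - <<'E'
from meas import *
crop("w15",270,170,370,300,5,"cb15")
print(ctrl.read_state()['force'],ctrl.read_state()['eef_pos'])
E
```

```text
[  6.00533055   5.54785592 -13.60007741] [531.67823054 152.43406215 274.27782419]
```

View pics/cb15.png

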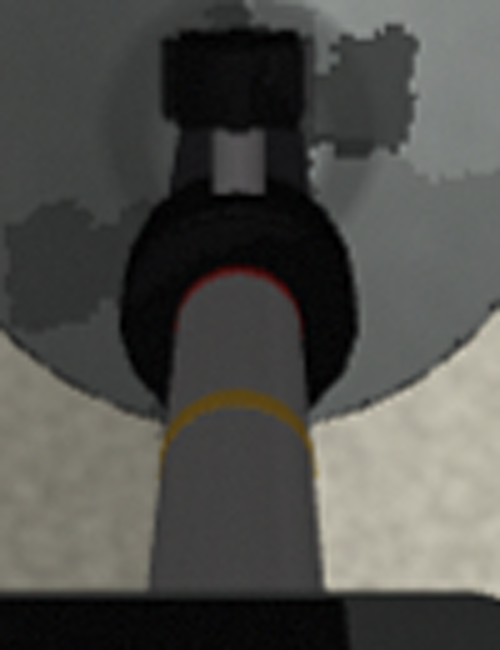

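The yellow band is well clear and the red one shows at the collar's edge, but thinner than the yellow. I'll measure the lamp height and the bands before deciding.

```bash
python3 - <<'E'
from meas import *
def orange(tag):
    c,im,d=load(tag); h=cv2.cvtColor(im,cv2.COLOR_BGR2HSV)
    m=((h[...,0]>4)&(h[...,0]<18)&(h[...,1]>150)); m[:345]=0;m[432:]=0;m[:,:245]=0;m[:,400:]=0
    vv,uu=np.where(m&(d>0)); z=np.array([unproj(c,u,v,d[v,u])[2] for u,v in zip(uu,vv)]); print(tag,len(z),np.median(z),'rows',vv.min())
for t in("w12","w13","w14","w15"): orange(t)
c,im,d=load("w15"); a=np.array([531.3,152.7])
for u,v in((318,224),(318,225),(318,250)): print(v,im[v,u],unproj(c,u,v,d[v,u]))
for z in(150,154,156,158,209,211,213): print(z,proj(c,(a[0]+9.*np.cos(.17),a[1]+9*np.sin(.17),z)))
E
```

```text
w12 6562 218.40545651904444 rows 356
w13 6460 218.37301411074873 rows 355
w14 6470 227.6873812602727 rows 354
w15 6488 328.4317530758617 rows 354
224 [36 35 75] [539.22113045 153.84817327 156.11195427]
225 [66 65 66] [538.86912878 153.78595743 157.46991327]
250 [27 70 88] [539.58205142 153.82400865 211.78820105]
150 [317.72799131 220.40925177]
154 [317.71570988 221.87381199]
156 [317.70943616 222.62195267]
158 [317.70307119 223.38097466]
209 [317.50236482 247.31519501]
211 [317.49261507 248.47785227]
213 [317.48268807 249.66164693]
```

The lamp top rose from 218.4 to 328.4 mm (110 mm), and the red band lies above the collar at z ≈ 154–157, so it only looked thin from this angle. Handing in.

```bash
python3 - <<'E'
from h import *
s=ctrl.read_state(); print(s['clock'],s['width'],s['force'],s['eef_pos']); print(ctrl.finish_job())
E
```

```text
15.0 50.58246398828075 [  6.00533055   5.54785592 -13.60007741] [531.67823054 152.43406215 274.27782419]
the job is handed in; nothing more can be done
None
```

The lamp is on the spigot, and the column is up at its second stop. The arm is still holding it there by the grip with the button squeezed in, so you can tighten the clamp screw. I handed the job in at 15.0 s.

I lifted the lamp off the puck, lowered it until it pressed on the shoulder with about 11 N, and let go. Then I turned the jaws in line with the grip, squeezed the button with the column still down, and pulled up past the first stop in one go.

**Last checks**
- **Lamp:** its top was at 218 mm when seated, as expected. It sat up to about 1.5 mm off centre, within the hole's clearance.
- **Column:** the lamp's top rose 110.06 mm, from 218.4 to 328.4 mm, and the column no longer followed further pull.
- **Bands:** yellow is well clear of the collar. Red looked thinner than yellow, but the depth reading put it above the collar's top.
- **Button:** the jaws read 50.6 mm, about 52 mm after allowing for the 42 mm lamp having read 40.4. That means the button is fully in, though the pads hide it from the cameras.
- **Hold:** the pull was steady at about 14 N up.
- **Other goods:** in the last picture they look unmoved.

No check failed.

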